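Couple the latch hook to the pull tester's pin

ROBOT

A 6-joint arm with a two-finger parallel gripper is mounted at the origin on a cart in front of the work surface, level with it; the furniture and walls round the work are solid. World frame = base frame: x ahead of the robot, y to its left, z up, the work surface at z = 0. Lengths are in m, angles in rad, forces in N, time in s.
With the tool pointing down it reaches from about 0.3 to 0.85 m from the base axis. Payload 5.4 kg.
Tool frame: the origin (TCP) lies midway between the tips of the shut fingers; the grasp point (between the pads) lies 19 mm behind it (pinch_z is the distance from the TCP to the grasp point, in m); z points along the fingers, y is the line along which they close (so a half turn about z gives the same grasp; the last joint's range is limited). The gripper opens to 85 mm and grips with 20 to 120 N. Pads are 22 mm wide; open, the fingers measure 114 mm over their backs; the gripper's body (76 mm by 85 mm) begins 54 mm behind the grasp point. The pads swing forward as they close: fully open they stand 13 mm farther back than shut.
Start: joints at [-1.325, 0.158, 1.597, -0, 1.386, -0.21], TCP at [0.253, -0.516, 0.231] pointing down, gripper open.
Joint ranges: [-2.91, 2.91], [-0.94, 2.29], [0.18, 2.7], [-1.29, 4.43], [0.17, 2.64], [-3, 3]. Speed limits (rad/s): [2.57, 2.57, 3.14, 3.14, 3.14, 3.14].

INTERFACE

Orientations are given as a unit quaternion [x, y, z, w].
In Python, from bench import * gives the robot as it stands.
- The arm moves only by the tool play_rows, never from a script. Its argument "steps" is a list of rows, each an object with "offset": the shift along the tool's x, y, z in m, a list of three; "turn": the turn, a rotation vector about the tool's x, y, z in degrees, a list of three; "claw": the closure, from 0 (fully open) to 1 (shut). In form: [{"offset": [tx, ty, tz], "turn": [rx, ry, rz], "claw": claw}, ...]. A call has 1 to 20 rows; each row shifts and turns the commanded pose from where the row before left it, along the tool's axes as they then stand; what a row does not reach is not made up. A row lasts 1/12 s, in which the tool goes at most 41.7 mm and 7.16 degrees, less where a joint would pass 70% of its speed; a pose out of reach is approached as far as the arm can. A call with a gripper value outside its range is refused whole. The fingers move at their own pace and stop on an object; "force" is the grip in N (left out, the last holds). Time passes only in rows, so rows that do not move let the fingers close. It gives the time, the measured TCP pose, the force, the opening and the grip force at its end, in the units of the state.
- read_state(): the state, without advancing time (a new reading comes with each control period).
- get_image(name): name is "side" or "top"; returns a dict with "image" (384x512x3 uint8, red, green, blue), "z_map" (384x512 float32, m along the optical axis (not along the pixel's ray), 0 where there is no reading), "fx", "fy", "cx", "cy" (pixels), "eye" and "orientation" of the camera in the world. Camera axes: x right, y up, looking along -z (the intrinsics and any distortion apply to the point x, -y, -z); pixel columns grow to the right and rows downward; lengths in m; the calibration is good to about 2 mm. A picture is of the moment at which its call begins.
- job_done(): hands the job in; it is judged then, once.
The state is a dict: "time": time; "joint_pos": joint angles; "qvel": joint speeds; "joint_efforts": joint torques, N m; "ee_pos": TCP position; "ee_rot": TCP orientation; "ft_force": force on the tool from outside, world axes, zero at the start; "moment": the same for the moment, N m; "grip_width": finger opening in m; "grasp_force": force on a finger pad.
Only numpy, scipy, OpenCV 4.12 (cv2) and the standard library are available. Lean on these libraries where they do the work, as an engineer would, in place of code of your own. Each camera call takes 0.05 s, during which the arm holds its last target. There are 200 camera calls.

TASK

Get the bench pull tester ready: pick up the yellow hook by its black post, set it on the tester's bed and push its mouth onto the steel pin until the red latch snaps shut behind the pin and the pin is pressed firmly home (about 10 N). Then tug the hook straight back with about 8 N to prove that the latch holds, and leave it coupled, lying flat and in line with the bed. The force sensor behind the pin must never feel more than 20 N, and the jar, the small bottle and the solder spool stay where they are.

Things in the scene. Friction and masses are not known exactly. Their poses are not given: they have to be found in the camera images.
- hook: loose yellow flat hook, 56 wide, 14 thick, 0.19 to 0.36 kg, lying on the desk. Origin on its underside; x forward to the mouth, z up; it reaches from x = -36 to +65. A 24 x 24 black post stands on it, centred at x = -18, y = 0, top 47 above the underside. The slot in its front is open to +x, up and down.
- hook_grip (a point): centre of the black post, 32 above the hook's underside, 36 behind hook_seat; axes as the hook's. Grasp the post from above, closing across y, fingertips 16 to 20 above the underside (fingers that open along x would strike the pin's head once coupled)
- hook_seat (a point): point in the slot, 18 ahead of the hook's origin and 7 above its underside, where the pin's axis comes when the pin is home against the slot's end wall (6 behind this point); axes as the hook's. Slot 16 wide here (y -8 to +8); in front the straight right wall stays at y = -8, the latch's pivot is at y = +14; both lips flare outward at the mouth
- latch (a joint): angle of the red latch hinged in the left jaw (+y), slanting across the slot, rad: 0 shut (sprung), also before the pin enters; grows as the pin pushes it inward, 0.3 to 0.5 as the pin passes, 0.78 at most. Opening it takes up to about 7 N of push. It springs shut about 4 mm before the pin is home: push on until it is; the pin then has 4 to 5 mm of play between end wall and latch
- tester: fixed bench pull tester: aluminium bed, top 8 above the desk, 84 wide, x = -115 to +65; grey sensor head, 76 wide, 48 high, x = +66 to +126. Origin on the desk under pin_mid; x along the pull axis from the bed's free end to the head, z up. The hook lies on the bed, points along +x and slides along +x onto the pin
- pin_mid (a point): middle of the pin's setting range, 7 above the bed; axes as the tester's. The upright 12 mm steel pin is clamped anywhere from 8 behind to 8 ahead of it along x (not reported: find it by touch or sight), y = 0. It is sprung along x, 1 mm per 5 N. Its head, 20 across, is 18.5 above the bed: slide the hook in under it, at most 4 above the bed
- screw_jar: bystander: white jar with black lid, 42 across, 46 high; origin under its centre
- flux_bottle: bystander: small amber bottle with white cap, 21 across, 48 high; origin under its centre
- solder_spool: bystander: white solder spool, 50 across, 30 high; origin under its centre
Not all that is in view belongs to the job. Several things look just like the hook: the one meant starts farthest to the robot's right.

How it is judged:
On the way, in this order (a step that is already met when the one before it is completed fails the run):
1. the pin pushes the latch open from the mouth side (value of joint latch above 0.2 rad and contact force between latch and pin_c0 above 0.5 N and x of hook_seat in the frame of tester above -0.045 m).
2. the latch is shut again behind the pin, and the hook is pressed home: at least 6 N on the pin from the slot, none from the latch (value of joint latch below 0.1 rad and contact force between hook and pin_c0 above 6 N and contact force between latch and pin_c0 below 1 N and x of hook_seat in the frame of tester above -0.01 m and y of hook_seat in the frame of tester between -0.012 and 0.012 m), for 0.1 s.
3. the hook is tugged back and the shut latch holds the pin with at least 4 N (value of joint latch below 0.15 rad and contact force between latch and pin_c0 above 4 N and x of hook_seat in the frame of tester above -0.018 m), for 0.1 s.
At the end, for the whole second after the job is handed in: The hook rests flat (0.08 rad, 3 mm) on the bed, in line (0.15 rad), latch shut (under 0.1 rad), its seat -16 to +13 mm along the pull axis from the middle of the pin's range (with the latch shut only possible with the pin caught) and within 10 mm sideways (value of joint latch below 0.1 rad and x of hook_seat in the frame of tester between -0.016 and 0.013 m and y of hook_seat in the frame of tester between -0.01 and 0.01 m and z of hook_seat in the frame of tester between 0.012 and 0.018 m and angle between the x axis of hook and the x axis of tester, either way round below 0.15 rad and angle between hook's own z axis and vertical below 0.08 rad and linear speed of hook below 0.01 m/s); the robot touches nothing.
It fails at once if more than 20 N on the tester's pin or its head (contact force between anything else and pin_c0 above 20 N or contact force between anything else and pin_c1 above 20 N).
It fails at once if the screw jar is moved more than 15 mm (distance of screw_jar from where it was at the start of the episode above 0.015 m).
It fails at once if the flux bottle is moved more than 15 mm (distance of flux_bottle from where it was at the start of the episode above 0.015 m).
It fails at once if the solder spool is moved more than 15 mm (distance of solder_spool from where it was at the start of the episode above 0.015 m).
It also fails if it takes over 61 s, if anything falls off the work surface, if the arm or the gripper's body presses on something with over 40 N, if the wrist force passes 120 N, or if a joint passes its speed limit or range.

## Working session

There is one attempt and no reset: what is moved stays moved. The work goes in short steps, Python scripts to look and compute and a tool call to move; the robot and the scene stay as the last step left them, time stands still between calls to the robot, and variables do not carry over. Pictures are saved under pics/ and viewed, at most 10 in all, crops included, and the job is handed in when it is done.

Besides the shell and the picture viewer there is one more tool, called after "Request:" as a command line: name --argument value ..., lists and objects as JSON in quotes. play_rows: Moves the arm, as the interface text tells. Its arguments: {"type":"object","properties":{"steps":{"type":"array","items":{"type":"object","properties":{"offset":{"type":"array","items":{"type":"number"}},"turn":{"type":"array","items":{"type":"number"}},"claw":{"type":"number"}}}},"force":{"type":"number"}},"required":["steps"]}

```bash
mkdir -p pics; ls; python3 - <<'E'
from bench import *
import cv2,numpy as np
s=read_state();print({k:np.round(v,3) for k,v in s.items()})
for n in("top","side"):
    g=get_image(n);cv2.imwrite(f"pics/{n}0.png",g["image"][:,:,::-1]);print(n,g["fx"],g["fy"],g["cx"],g["cy"],g["eye"],g["orientation"],[k for k in g])
E
```

```text
pics
{'time': np.float64(0.0), 'joint_pos': array([-1.325,  0.159,  1.598,  0.   ,  1.386, -0.21 ]), 'qvel': array([ 0.002, -0.   ,  0.   ,  0.   ,  0.   ,  0.001]), 'joint_efforts': array([ 2.0000e-03, -3.9599e+01, -3.3143e+01,  0.0000e+00,  8.0000e-03,
        0.0000e+00]), 'ee_pos': array([ 0.253, -0.516,  0.23 ]), 'ee_rot': array([ 0.974,  0.226, -0.   , -0.001]), 'ft_force': array([-0.538,  0.604, -0.082]), 'moment': array([-0.063, -0.033,  0.025]), 'grasp_force': np.float64(0.0), 'grip_width': np.float64(0.086)}
top 361.90146614100485 361.90146614100485 248.78709877355314 188.62905382842834 [ 0.42784126 -0.12694094  0.88339904] [ 0.02966126 -0.05501221 -0.70149855  0.70992511] ['image', 'z_map', 'fx', 'fy', 'cx', 'cy', 'eye', 'orientation']
side 381.3269212331053 381.3269212331053 254.9219920297677 189.86693550032487 [ 0.53475478 -0.84152452  0.54825174] [ 0.45876694  0.00306721 -0.01379531  0.88844424] ['image', 'z_map', 'fx', 'fy', 'cx', 'cy', 'eye', 'orientation']
```

View pics/top0.png

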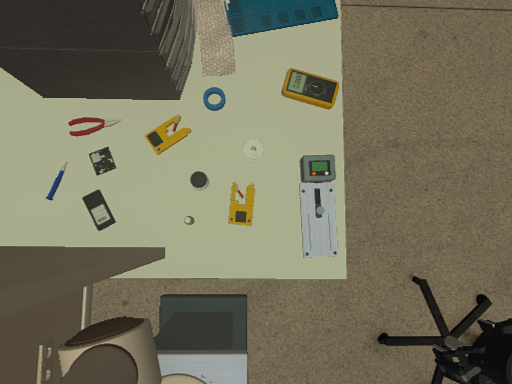

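View pics/side0.png

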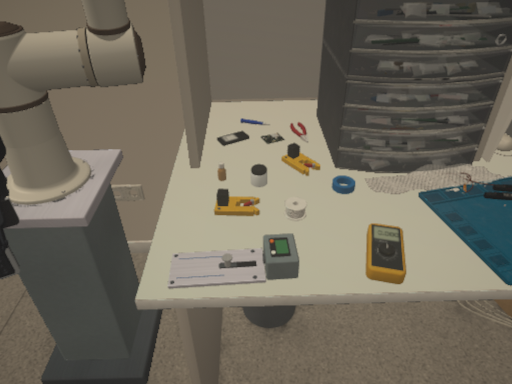

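The top view shows two yellow hooks, at (241,205) and (168,134), with a yellow multimeter at (310,88). The tester is at (319,205), its head at (318,168) and its pin at about (319,210). The jar is at (199,180), the bottle at (189,220) and the spool at (253,149). The side view shows the same hooks at (236,204) and (300,160).

Candidates for the hook: hook A at (241,205), hook B at (168,134) and the multimeter at (310,88). Farthest to the robot's right should be A. I'll check this with calibration and a close crop.

```bash
cat > h.py <<'E'
from bench import *
import cv2,numpy as np
from scipy.spatial.transform import Rotation as R
def ray(g,u,v):
    d=R.from_quat(g["orientation"]).apply(np.c_[(np.atleast_1d(u)-g["cx"])/g["fx"],-(np.atleast_1d(v)-g["cy"])/g["fy"],-np.ones(np.size(u))]);return d
def onplane(g,u,v,z):
    d=ray(g,u,v);return g["eye"]+d*((z-g["eye"][2])/d[:,2])[:,None]
def depth(g,u,v):
    return g["eye"]+ray(g,u,v)*g["z_map"][np.atleast_1d(v).astype(int),np.atleast_1d(u).astype(int)][:,None]
def proj(g,p):
    q=R.from_quat(g["orientation"]).inv().apply(np.atleast_2d(p)-g["eye"]);return np.c_[g["cx"]-g["fx"]*q[:,0]/q[:,2],g["cy"]+g["fy"]*q[:,1]/q[:,2]]
def crop(g,x0,x1,y0,y1,s,f):cv2.imwrite("pics/"+f,cv2.resize(g["image"][y0:y1,x0:x1,::-1],None,fx=s,fy=s,interpolation=cv2.INTER_CUBIC))
E
python3 - <<'E'
from h import *
np.set_printoptions(precision=4,suppress=True)
g=get_image("top");s=get_image("side")
print("tcp",proj(g,read_state()["ee_pos"]),proj(s,read_state()["ee_pos"]))
u=[241,168,310,319,318,199,189,253];v=[205,134,88,240,168,180,220,149]
print(depth(g,u,v))
a=g["image"][155:265,220:345];b=s["image"][180:290,160:310]
A=cv2.resize(a,None,fx=5,fy=5,interpolation=cv2.INTER_CUBIC);cv2.imwrite("pics/c1.png",A[:,:,::-1])
# yellow hook mask (flat) of A
P=depth(g,*[x.ravel() for x in np.meshgrid(range(512),range(384))]).reshape(384,512,3)
hsv=cv2.cvtColor(g["image"],cv2.COLOR_RGB2HSV)
m=cv2.inRange(hsv,(15,120,80),(35,255,255))
n,l,st,c=cv2.connectedComponentsWithStats(m)
for i in range(1,n):
    if st[i,4]>40: print("yel",st[i],c[i],np.median(P[l==i],0))
# black post: height 0.03-0.06 in hook A region
q=np.zeros_like(m);q[175:230,225:262]=1
k=(q>0)&(P[...,2]>.036)&(P[...,2]<.06);print("post",k.sum(),P[k].mean(0),np.argwhere(k).mean(0),P[k][:,2].max())
# tester bed & head
k=(P[...,2]>.004)&(P[...,2]<.012)&(np.indices(m.shape)[1]>295)&(np.indices(m.shape)[1]<345)&(np.indices(m.shape)[0]>180)&(np.indices(m.shape)[0]<262)
r=cv2.minAreaRect(np.float32(P[k][:,:2]));print("bed",k.sum(),r,cv2.boxPoints(r))
k=(P[...,2]>.04)&(P[...,2]<.056)&(np.indices(m.shape)[1]>295)&(np.indices(m.shape)[1]<345)&(np.indices(m.shape)[0]>145)&(np.indices(m.shape)[0]<190)
r=cv2.minAreaRect(np.float32(P[k][:,:2]));print("head",k.sum(),r)
E
```

```text
tcp [[454.0736 333.8326]] [[ 13.6809 256.4703]]
[[ 0.4928 -0.1393  0.0143]
 [ 0.6689  0.0445 -0.0022]
 [ 0.784  -0.3064  0.0294]
 [ 0.411  -0.328   0.011 ]
 [ 0.5804 -0.3199  0.0458]
 [ 0.5475 -0.0404  0.046 ]
 [ 0.4543 -0.0205  0.0497]
 [ 0.6345 -0.1678 -0.0015]]
yel [282  68  57  41 588] [308.2568  92.1854] [ 0.7663 -0.3011  0.0285]
yel [145 115  46  40 632] [167.7405 135.1551] [0.6615 0.045  0.0142]
yel [229 182  26  44 602] [241.7674 205.6013] [ 0.4899 -0.1456  0.0145]
post 114 [ 0.4647 -0.137   0.0472] [216.1053 240.0526] 0.0514914573972729
bed 2485 ((0.4591658115386963, -0.33224642276763916), (0.11682858318090439, 0.19135478138923645), 89.5995101928711) [[ 0.3631 -0.39  ]
 [ 0.5544 -0.3913]
 [ 0.5552 -0.2745]
 [ 0.3639 -0.2732]]
head 800 ((0.583151638507843, -0.3212650716304779), (0.0604826994240284, 0.07688575983047485), 3.0512821674346924)
```

View pics/c1.png

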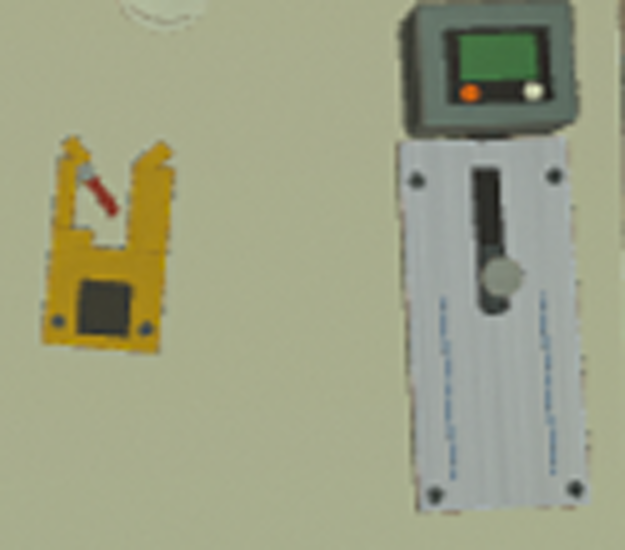

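Choice confirmed: hook A at pixel (241,205) has y = -0.146, against +0.045 for B. The crop shows its black post at crop (104,308), the red latch at (100,193) and the mouth pointing up, which is world +x. The pin's head is at crop (502,277). Next I'll measure the poses accurately.

```bash
python3 - <<'E'
from h import *
np.set_printoptions(precision=4,suppress=True)
for n,bx,tx in(("top",(220,265,170,235),(290,350,150,270)),("side",(205,265,195,220),(160,275,240,290))):
    g=get_image(n);hsv=cv2.cvtColor(g["image"],cv2.COLOR_RGB2HSV)
    m=cv2.inRange(hsv,(15,120,80),(35,255,255));w=np.zeros_like(m);w[bx[2]:bx[3],bx[0]:bx[1]]=1;m=m*w
    v,u=np.nonzero(m);p=onplane(g,u,v,.014 if n=="top" else .014)[:,:2]
    r=cv2.minAreaRect(np.float32(p));print(n,"hook",r)
    # bed: low saturation bluish, light
    im=cv2.cvtColor(g["image"],cv2.COLOR_RGB2LAB).astype(int)
    print("bed lab",im[240,319] if n=="top" else im[262,190],"desk",im[240,280] if n=="top" else im[230,190])
    w[:]=0;w[tx[2]:tx[3],tx[0]:tx[1]]=1
    m=((im[...,2]<134)&(im[...,0]>125)&(w>0)).astype(np.uint8)
    k,l,st,c=cv2.connectedComponentsWithStats(m);i=1+np.argmax(st[1:,4]);print(st[i])
    v,u=np.nonzero(l==i);p=onplane(g,u,v,.008)[:,:2];r=cv2.minAreaRect(np.float32(p));print("bed",r);print(cv2.boxPoints(r))
g=get_image("top")
print("screws",onplane(g,220+np.array([416,554,435,575])/5-.4,155+np.array([180,176,495,489])/5-.4,.008))
print("pinhead",onplane(g,[220+502/5-.4],[155+277/5-.4],.0275))
E
```

```text
top hook ((0.49676191806793213, -0.14004938304424286), (0.05541390925645828, 0.0999479740858078), 85.29534149169922)
bed lab [168 125 130] desk [179 121 143]
[ 300  182   38   75 2256]
bed ((0.4620797336101532, -0.32744553685188293), (0.1781766265630722, 0.08226240426301956), 2.7798845767974854)
[[ 0.3711 -0.2907]
 [ 0.3751 -0.3728]
 [ 0.5531 -0.3642]
 [ 0.5491 -0.282 ]]
side hook ((0.49814778566360474, -0.14996299147605896), (0.0670754536986351, 0.09903549402952194), 87.35269165039062)
bed lab [172 130 133] desk [183 126 141]
[ 168  249   98   39 2695]
bed ((0.4636768400669098, -0.3318841755390167), (0.17726539075374603, 0.08575449138879776), 2.660708427429199)
[[ 0.3731 -0.2932]
 [ 0.3771 -0.3788]
 [ 0.5542 -0.3706]
 [ 0.5502 -0.2849]]
screws [[ 0.5305 -0.2903  0.008 ]
 [ 0.5334 -0.3586  0.008 ]
 [ 0.3784 -0.2983  0.008 ]
 [ 0.3817 -0.3661  0.008 ]]
pinhead [[ 0.4822 -0.3276  0.0275]]
```

Request:
play_rows --steps '[{"turn": [0,0,6.16],"offset": [0,0,0],"claw": 0},{"turn": [0,0,6.16],"offset": [0,0,0],"claw": 0},{"turn": [0,0,6.16],"offset": [0,0,0],"claw": 0},{"turn": [0,0,6.16],"offset": [0,0,0],"claw": 0},{"turn": [0,0,6.16],"offset": [0,0,0],"claw": 0},{"offset": [0.0128,-0.0282,0.005],"turn": [0,0,0],"claw": 0},{"offset": [0.0128,-0.0282,0.005],"turn": [0,0,0],"claw": 0},{"offset": [0.0128,-0.0282,0.005],"turn": [0,0,0],"claw": 0},{"offset": [0.0128,-0.0282,0.005],"turn": [0,0,0],"claw": 0},{"offset": [0.0128,-0.0282,0.005],"turn": [0,0,0],"claw": 0},{"offset": [0.0128,-0.0282,0.005],"turn": [0,0,0],"claw": 0},{"offset": [0.0128,-0.0282,0.005],"turn": [0,0,0],"claw": 0},{"offset": [0.0128,-0.0282,0.005],"turn": [0,0,0],"claw": 0},{"offset": [0.0128,-0.0282,0.005],"turn": [0,0,0],"claw": 0},{"offset": [0.0128,-0.0282,0.005],"turn": [0,0,0],"claw": 0},{"offset": [0.0128,-0.0282,0.005],"turn": [0,0,0],"claw": 0},{"offset": [0.0128,-0.0282,0.005],"turn": [0,0,0],"claw": 0},{"offset": [0.0128,-0.0282,0.005],"turn": [0,0,0],"claw": 0},{"offset": [0.0128,-0.0282,0.005],"turn": [0,0,0],"claw": 0}]' --force 40

```text
time: 1.93
ee_pos: [0.4645, -0.136, 0.1612]
ee_rot: [0.999, -0.041, 0.0, 0.0]
ft_force: [0.9, -0.5, -0.3]
grip_width: 0.0853
grasp_force: 0.0
```

Request:
play_rows --steps '[{"offset": [0,0,0.02],"turn": [0,0,0],"claw": 0},{"offset": [0,0,0.02],"turn": [0,0,0],"claw": 0},{"offset": [0,0,0.02],"turn": [0,0,0],"claw": 0},{"offset": [0,0,0.02],"turn": [0,0,0],"claw": 0},{"offset": [0,0,0.02],"turn": [0,0,0],"claw": 0},{"offset": [0,0,0.015],"turn": [0,0,0],"claw": 0},{"offset": [0,0,0.015],"turn": [0,0,0],"claw": 0},{"offset": [0,0,0.01],"turn": [0,0,0],"claw": 0},{"offset": [0,0,0.004],"turn": [0,0,0],"claw": 0},{"offset": [0,0,0],"turn": [0,0,0],"claw": 0},{"offset": [0,0,0],"turn": [0,0,0],"claw": 0}]'

```text
time: 2.85
ee_pos: [0.4644, -0.1377, 0.0178]
ee_rot: [0.999, -0.041, 0.0, 0.0]
ft_force: [-0.7, -0.1, 0.6]
grip_width: 0.0854
grasp_force: 0.0
```

Request:
play_rows --steps '[{"offset": [0,0,0],"turn": [0,0,0],"claw": 1},{"offset": [0,0,0],"turn": [0,0,0],"claw": 1},{"offset": [0,0,0],"turn": [0,0,0],"claw": 1},{"offset": [0,0,0],"turn": [0,0,0],"claw": 1},{"offset": [0,0,0],"turn": [0,0,0],"claw": 1},{"offset": [0,0,0],"turn": [0,0,0],"claw": 1},{"offset": [0,0,0],"turn": [0,0,0],"claw": 1},{"offset": [0,0,0],"turn": [0,0,0],"claw": 1},{"offset": [0,0,0],"turn": [0,0,0],"claw": 1},{"offset": [0,0,0],"turn": [0,0,0],"claw": 1}]' --force 60

```text
time: 3.68
ee_pos: [0.4644, -0.1378, 0.0178]
ee_rot: [0.999, -0.041, 0.0, 0.0]
ft_force: [-0.7, 0.6, 5.9]
grip_width: 0.0231
grasp_force: 60.3
```

Request:
play_rows --steps '[{"offset": [0,0,-0.006],"turn": [0,0,0],"claw": 1},{"offset": [0,0,-0.014],"turn": [0,0,0],"claw": 1},{"offset": [0,0,-0.02],"turn": [0,0,0],"claw": 1},{"offset": [0,0,-0.02],"turn": [0,0,-3.75],"claw": 1},{"offset": [0,0,-0.02],"turn": [0,0,-3.75],"claw": 1},{"offset": [-0.00975,0.019,0],"turn": [0,0,0],"claw": 1},{"offset": [-0.00975,0.019,0],"turn": [0,0,0],"claw": 1},{"offset": [-0.00975,0.019,0],"turn": [0,0,0],"claw": 1},{"offset": [-0.00975,0.019,0],"turn": [0,0,0],"claw": 1},{"offset": [-0.00975,0.019,0],"turn": [0,0,0],"claw": 1},{"offset": [-0.00975,0.019,0],"turn": [0,0,0],"claw": 1},{"offset": [-0.00975,0.019,0],"turn": [0,0,0],"claw": 1},{"offset": [-0.00975,0.019,0],"turn": [0,0,0],"claw": 1},{"offset": [-0.00975,0.019,0],"turn": [0,0,0],"claw": 1},{"offset": [-0.00975,0.019,0],"turn": [0,0,0],"claw": 1},{"offset": [0,0,0.01],"turn": [0,0,0],"claw": 1},{"offset": [0,0,0.01],"turn": [0,0,0],"claw": 1},{"offset": [0,0,0],"turn": [0,0,0],"claw": 1},{"offset": [0,0,0],"turn": [0,0,0],"claw": 1}]'

```text
time: 5.27
ee_pos: [0.3753, -0.3298, 0.0756]
ee_rot: [1.0, 0.025, -0.001, -0.002]
ft_force: [1.0, -0.2, -2.9]
grip_width: 0.0231
grasp_force: 59.5
```

```bash
python3 - <<'E'
from h import *
g=get_image("top");s=get_image("side")
a=cv2.resize(g["image"][150:290,280:360],None,fx=4,fy=4,interpolation=cv2.INTER_CUBIC)
b=cv2.resize(s["image"][190:300,150:270],None,fx=4,fy=4,interpolation=cv2.INTER_CUBIC)
b=np.pad(b,((0,560-b.shape[0]),(0,0),(0,0)))[:560]
cv2.imwrite("pics/c2.png",np.hstack([a[:560],b])[:,:,::-1])
for n,g in(("top",g),("side",s)):
    hsv=cv2.cvtColor(g["image"],cv2.COLOR_RGB2HSV);m=cv2.inRange(hsv,(15,120,80),(35,255,255))
    k,l,st,c=cv2.connectedComponentsWithStats(m);print(n,[(list(x),np.round(y)) for x,y in zip(st,c) if 30<x[4]<50000])
print(read_state()["ft_force"])
E
```

```text
top [([np.int32(282), np.int32(68), np.int32(57), np.int32(41), np.int32(591)], array([308.,  92.])), ([np.int32(145), np.int32(115), np.int32(46), np.int32(40), np.int32(630)], array([168., 135.])), ([np.int32(312), np.int32(219), np.int32(26), np.int32(36), np.int32(501)], array([324., 238.]))]
side [([np.int32(282), np.int32(152), np.int32(38), np.int32(23), np.int32(387)], array([300., 163.])), ([np.int32(366), np.int32(224), np.int32(40), np.int32(60), np.int32(876)], array([384., 262.])), ([np.int32(156), np.int32(231), np.int32(58), np.int32(28), np.int32(1015)], array([186., 246.]))]
[-0.02997097 -0.93608413 -1.33984251]
```

View pics/c2.png

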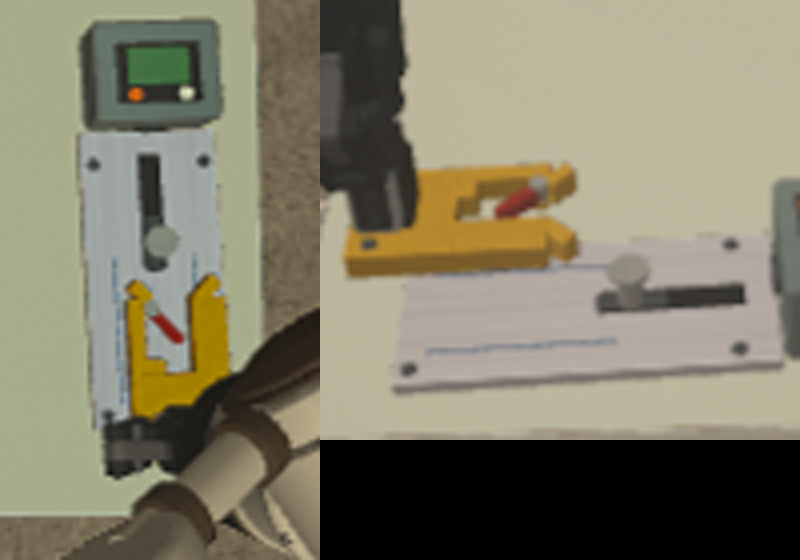

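The hook is held level and aimed along the bed. In the top crop its mouth is at about (178,290), just short of the pin's head at (162,240). I'll lower it to just above the bed and check the side offset there.

Request:
play_rows --steps '[{"offset": [0,0,0.015],"turn": [0,0,0],"claw": 1},{"offset": [0,0,0.015],"turn": [0,0,0],"claw": 1},{"offset": [0,0,0.01],"turn": [0,0,0],"claw": 1},{"offset": [0,0,0.005],"turn": [0,0,0],"claw": 1},{"offset": [0,0,0],"turn": [0,0,0],"claw": 1},{"offset": [0,0,0],"turn": [0,0,0],"claw": 1},{"offset": [0,0,0],"turn": [0,0,0],"claw": 1}]'

```text
time: 5.95
ee_pos: [0.3764, -0.3326, 0.0332]
ee_rot: [1.0, 0.025, 0.0, 0.001]
ft_force: [0.5, -0.5, -2.4]
grip_width: 0.0233
grasp_force: 59.6
```

```bash
cat > m.py <<'E'
from h import *
np.set_printoptions(precision=4,suppress=True)
st=read_state();print(st["ee_pos"],st["ft_force"],st["moment"])
g=get_image("top");s=get_image("side");un=st["ee_pos"][2]-.0178
hsv=cv2.cvtColor(g["image"],cv2.COLOR_RGB2HSV);m=cv2.inRange(hsv,(15,120,80),(35,255,255))
c,sn=np.cos(np.radians(2.8)),np.sin(np.radians(2.8));T=np.array([[c,sn],[-sn,c]]);O=np.array([.4872,-.3268])
m[:190]=0;m[:,:290]=0;v,u=np.nonzero(m)
q=(onplane(g,u,v,un+.014)[:,:2]-O)@T.T*1000
print("front x",np.percentile(q[:,0],99.5)); 
f=q[:,0].max()
for lo in range(5,60,6):
    k=(q[:,0]<f-lo)&(q[:,0]>f-lo-6);y=np.sort(q[k][:,1])
    if len(y):j=np.argmax(np.diff(y));print(f"x={f-lo-3:.0f} y {y[0]:.1f}..{y[j]:.1f} | {y[j+1]:.1f}..{y[-1]:.1f}")
print("pin tcp in tester",(st["ee_pos"][:2]-O)@T.T*1000)
E
python3 - <<'E'
from m import *
# pin head in both views (grey disc): search blob near the projected place
for n,I in(("top",g),("side",s)):
    p=proj(I,[.4822,-.3276,.0275])[0].astype(int);w=9
    sub=I["image"][p[1]-w:p[1]+w,p[0]-w:p[0]+w].astype(int);lab=cv2.cvtColor(sub.astype(np.uint8),cv2.COLOR_RGB2LAB)
    mm=((lab[...,0]<150)&(lab[...,0]>90)).astype(np.uint8);k,l,sx,cc=cv2.connectedComponentsWithStats(mm)
    i=1+np.argmax(sx[1:,4]);uv=cc[i]+p-w;print(n,p,sx[i],(onplane(I,[uv[0]],[uv[1]],.0275)[0,:2]-O)@T.T*1000)
A=[cv2.resize(g["image"][185:265,290:350],None,fx=6,fy=6,interpolation=cv2.INTER_CUBIC),cv2.resize(s["image"][225:295,160:230],None,fx=6,fy=6,interpolation=cv2.INTER_CUBIC)]
A[1]=np.pad(A[1],((0,60),(0,0),(0,0)));cv2.imwrite("pics/c3.png",np.hstack(A)[:,:,::-1])
E
```

```text
[ 0.3764 -0.3326  0.0332] [ 0.4506 -0.5276 -2.4258] [-0.0569  0.0597  0.0093]
front x -28.287402386156153
x=-35 y -22.2..-10.1 | 16.2..27.9
x=-41 y -26.6..-7.2 | 18.8..28.5
x=-47 y -26.2..-6.9 | 21.5..28.9
x=-53 y -25.9..-6.5 | 21.9..29.3
x=-59 y -25.4..-8.4 | 19.8..29.5
x=-65 y -25.1..-8.1 | 20.2..27.6
x=-71 y -24.6..-7.7 | 11.3..27.9
x=-77 y -26.7..-7.4 | 9.4..28.3
x=-83 y -23.8..-23.8 | -21.4..28.6
x=-89 y -11.5..-11.5 | -9.1..29.0
pin tcp in tester [-110.9517   -0.3607]
top [320 210] [ 4  2 10 13 71] [-4.3886  2.0568]
side [226 257] [ 2  7 16 11 91] [-5.1477 -7.3167]
```

View pics/c3.png

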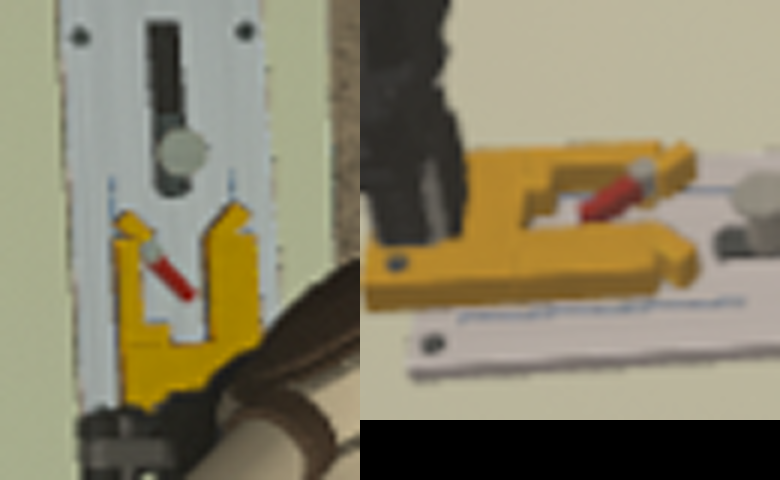

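The crop shows the slot lined up with the pin: head at crop (183,152), lips at (125,225) and (235,215). I'll do one sub-pixel check of the side offset and yaw.

```bash
cat > sp.py <<'E'
from h import *
np.set_printoptions(precision=2,suppress=True)
O=np.array([.4872,-.3268]);a=np.radians(2.8);T=np.array([[np.cos(a),np.sin(a)],[-np.sin(a),np.cos(a)]])
def edges(row,th):
    d=row-th;i=np.nonzero(d[:-1]*d[1:]<0)[0];return i+d[i]/(d[i]-d[i+1])
def run(pr=range(207,213),hr=range(228,238)):
    g=get_image("top");lab=cv2.cvtColor(g["image"],cv2.COLOR_RGB2LAB).astype(float)
    un=read_state()["ee_pos"][2]-.0178;E=[]
    for r in hr:
        e=290+edges(lab[r,290:350,2],155);p=(onplane(g,e,np.full(len(e),r),un+.014)[:,:2]-O)@T.T*1000
        E.append(p);print("h",r,p[:,0].mean().round(1),p[:,1])
    for r in pr:
        print("p",r,lab[r,308:334,0].astype(int))
run()
E
python3 sp.py
```

```text
h 228 -47.8 [ 29.12  -6.53 -27.43]
h 229 -49.9 [ 28.99  19.62   9.23  -7.14 -27.27]
h 230 -52.2 [ 28.68  19.64  10.6    7.12  -7.04 -27.21]
h 231 -54.6 [ 28.76  19.18   8.45   4.71  -7.15 -27.05]
h 232 -57.0 [ 28.85  19.25   6.09   2.69  -7.04 -26.89]
h 233 -59.3 [ 28.97  19.33   4.3    0.79  -6.93 -26.78]
h 234 -61.7 [ 28.65  18.79   2.18   0.51  -7.06 -26.69]
h 235 -64.0 [ 28.79  18.82  -6.93 -26.89]
h 236 -66.3 [ 28.93  19.08  -6.62 -26.82]
h 237 -68.7 [ 29.05  19.22  -6.47 -26.61]
p 207 [170 172 175 174 173 172 177 103  58  95 135 143 142 142 147 159 172 173
 173 173 170 173 173 173 174 174]
p 208 [171 172 174 173 173 172 177 112  74 130 144 143 141 141 140 139 166 175
 173 173 172 172 173 172 174 175]
p 209 [171 172 175 174 173 172 177 112 108 140 145 142 143 143 141 141 137 165
 174 172 172 172 173 171 173 175]
p 210 [172 172 174 174 173 172 175 112 119 141 142 142 142 141 140 139 155 171
 174 173 171 173 174 173 174 175]
p 211 [171 171 174 173 174 172 175 128 108 134 139 138 139 138 139 136 157 171
 173 172 171 173 174 172 174 175]
p 212 [171 172 174 174 174 171 176 131  81 129 142 140 140 139 138 142 167 173
 173 172 171 174 174 172 174 175]
```

Request:
play_rows --steps '[{"offset": [0,0.0014,0.003],"turn": [0,0,0],"claw": 1},{"offset": [0,0,0.0022],"turn": [0,0,0],"claw": 1},{"offset": [0.004,0,0],"turn": [0,0,0],"claw": 1},{"offset": [0.004,0,0],"turn": [0,0,0],"claw": 1},{"offset": [0.004,0,0],"turn": [0,0,0],"claw": 1},{"offset": [0.003,0,0],"turn": [0,0,0],"claw": 1},{"offset": [0,0,0],"turn": [0,0,0],"claw": 1},{"offset": [0,0,0],"turn": [0,0,0],"claw": 1}]'

```text
time: 6.77
ee_pos: [0.3912, -0.3326, 0.0271]
ee_rot: [1.0, 0.025, -0.0, 0.0]
ft_force: [-1.4, 0.5, -2.6]
grip_width: 0.023
grasp_force: 59.6
```

Request:
play_rows --steps '[{"offset": [0.002,0,0],"turn": [0,0,0],"claw": 1},{"offset": [0.002,0,0],"turn": [0,0,0],"claw": 1},{"offset": [0.002,0,0],"turn": [0,0,0],"claw": 1},{"offset": [0.002,0,0],"turn": [0,0,0],"claw": 1},{"offset": [0.002,0,0],"turn": [0,0,0],"claw": 1},{"offset": [0,0,0],"turn": [0,0,0],"claw": 1},{"offset": [0,0,0],"turn": [0,0,0],"claw": 1}]'

```text
time: 7.35
ee_pos: [0.401, -0.3322, 0.0271]
ee_rot: [1.0, 0.025, -0.0, 0.0]
ft_force: [-0.1, 1.0, -3.6]
grip_width: 0.0231
grasp_force: 59.6
```

Request:
play_rows --steps '[{"offset": [0.002,0,0],"turn": [0,0,0],"claw": 1},{"offset": [0.002,0,0],"turn": [0,0,0],"claw": 1},{"offset": [0.002,0,0],"turn": [0,0,0],"claw": 1},{"offset": [0.002,0,0],"turn": [0,0,0],"claw": 1},{"offset": [0.002,0,0],"turn": [0,0,0],"claw": 1},{"offset": [0,0,0],"turn": [0,0,0],"claw": 1},{"offset": [0,0,0],"turn": [0,0,0],"claw": 1}]'

```text
time: 7.93
ee_pos: [0.411, -0.3317, 0.0271]
ee_rot: [1.0, 0.025, -0.0, 0.0]
ft_force: [0.7, -0.1, -2.3]
grip_width: 0.0229
grasp_force: 59.6
```

```bash
python3 - <<'E'
from h import *
g=get_image("top");s=get_image("side")
A=[cv2.resize(g["image"][185:245,290:350],None,fx=6,fy=6,interpolation=cv2.INTER_CUBIC),cv2.resize(s["image"][230:290,175:245],None,fx=6,fy=6,interpolation=cv2.INTER_CUBIC)]
cv2.imwrite("pics/c4.png",np.hstack(A)[:,:,::-1])
E
```

```text
(no output)
```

View pics/c4.png

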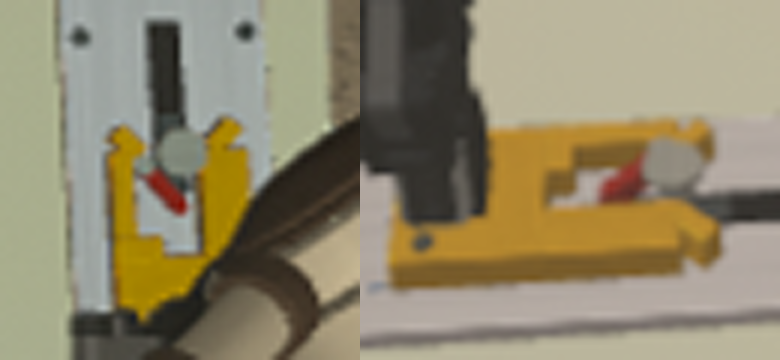

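The pin's head, at crop (183,152), is now between the lips and just ahead of the latch, with no contact yet. I'll go on slowly, since the latch opens next.

Request:
play_rows --steps '[{"offset": [0.0015,0,0],"turn": [0,0,0],"claw": 1},{"offset": [0.0015,0,0],"turn": [0,0,0],"claw": 1},{"offset": [0.0015,0,0],"turn": [0,0,0],"claw": 1},{"offset": [0.0015,0,0],"turn": [0,0,0],"claw": 1},{"offset": [0,0,0],"turn": [0,0,0],"claw": 1},{"offset": [0,0,0],"turn": [0,0,0],"claw": 1}]'

```text
time: 8.53
ee_pos: [0.417, -0.3314, 0.0271]
ee_rot: [1.0, 0.025, -0.0, -0.0]
ft_force: [-0.6, 1.1, -2.0]
grip_width: 0.0231
grasp_force: 59.6
```

Request:
play_rows --steps '[{"offset": [0.0015,0,0],"turn": [0,0,0],"claw": 1},{"offset": [0.0015,0,0],"turn": [0,0,0],"claw": 1},{"offset": [0.0015,0,0],"turn": [0,0,0],"claw": 1},{"offset": [0.0015,0,0],"turn": [0,0,0],"claw": 1},{"offset": [0,0,0],"turn": [0,0,0],"claw": 1},{"offset": [0,0,0],"turn": [0,0,0],"claw": 1}]'

```text
time: 9.03
ee_pos: [0.4221, -0.3301, 0.0264]
ee_rot: [1.0, 0.025, -0.001, -0.001]
ft_force: [-3.2, 2.2, -3.9]
grip_width: 0.0228
grasp_force: 59.4
```

Request:
play_rows --steps '[{"offset": [0.0015,0,0],"turn": [0,0,0],"claw": 1},{"offset": [0.0015,0,0],"turn": [0,0,0],"claw": 1},{"offset": [0.001,0,0],"turn": [0,0,0],"claw": 1},{"offset": [0,0,0],"turn": [0,0,0],"claw": 1},{"offset": [0,0,0],"turn": [0,0,0],"claw": 1}]'

```text
time: 9.45
ee_pos: [0.4263, -0.3301, 0.0265]
ee_rot: [1.0, 0.025, -0.001, -0.001]
ft_force: [-3.2, 2.2, -2.6]
grip_width: 0.023
grasp_force: 59.5
```

Request:
play_rows --steps '[{"offset": [0.0015,0,0],"turn": [0,0,0],"claw": 1},{"offset": [0.0015,0,0],"turn": [0,0,0],"claw": 1},{"offset": [0.001,0,0],"turn": [0,0,0],"claw": 1},{"offset": [0,0,0],"turn": [0,0,0],"claw": 1}]'

```text
time: 9.78
ee_pos: [0.4305, -0.3299, 0.0266]
ee_rot: [1.0, 0.025, -0.001, -0.001]
ft_force: [-3.3, 2.4, -3.1]
grip_width: 0.0233
grasp_force: 59.5
```

Request:
play_rows --steps '[{"offset": [0.0015,0,0],"turn": [0,0,0],"claw": 1},{"offset": [0.0015,0,0],"turn": [0,0,0],"claw": 1},{"offset": [0.001,0,0],"turn": [0,0,0],"claw": 1},{"offset": [0,0,0],"turn": [0,0,0],"claw": 1}]'

```text
time: 10.12
ee_pos: [0.435, -0.3301, 0.0269]
ee_rot: [1.0, 0.025, -0.0, -0.0]
ft_force: [-3.5, 3.2, -3.0]
grip_width: 0.023
grasp_force: 59.4
```

Request:
play_rows --steps '[{"offset": [0.0015,0,0],"turn": [0,0,0],"claw": 1},{"offset": [0.0015,0,0],"turn": [0,0,0],"claw": 1},{"offset": [0,0,0],"turn": [0,0,0],"claw": 1},{"offset": [0,0,0],"turn": [0,0,0],"claw": 1}]'

```text
time: 10.45
ee_pos: [0.4385, -0.3302, 0.0272]
ee_rot: [1.0, 0.025, 0.001, 0.0]
ft_force: [-0.9, 3.1, -4.3]
grip_width: 0.0231
grasp_force: 59.5
```

Request:
play_rows --steps '[{"offset": [0.001,-0.0008,0],"turn": [0,0,0],"claw": 1},{"offset": [0.001,0,0],"turn": [0,0,0],"claw": 1},{"offset": [0,0,0],"turn": [0,0,0],"claw": 1},{"offset": [0,0,0],"turn": [0,0,0],"claw": 1}]'

```text
time: 10.78
ee_pos: [0.4403, -0.3295, 0.0273]
ee_rot: [1.0, 0.025, 0.0, 0.0]
ft_force: [1.0, 4.0, -2.1]
grip_width: 0.023
grasp_force: 59.5
```

Request:
play_rows --steps '[{"offset": [0.001,0,0],"turn": [0,0,0],"claw": 1},{"offset": [0.001,0,0],"turn": [0,0,0],"claw": 1},{"offset": [0,0,0],"turn": [0,0,0],"claw": 1},{"offset": [0,0,0],"turn": [0,0,0],"claw": 1}]'

```text
time: 11.12
ee_pos: [0.4424, -0.3307, 0.0278]
ee_rot: [1.0, 0.024, 0.001, 0.001]
ft_force: [-0.9, 0.3, -1.7]
grip_width: 0.0231
grasp_force: 59.6
```

Request:
play_rows --steps '[{"offset": [0.001,0,0],"turn": [0,0,0],"claw": 1},{"offset": [0.001,0,0],"turn": [0,0,0],"claw": 1},{"offset": [0,0,0],"turn": [0,0,0],"claw": 1},{"offset": [0,0,0],"turn": [0,0,0],"claw": 1}]'

```text
time: 11.45
ee_pos: [0.444, -0.3295, 0.0272]
ee_rot: [1.0, 0.025, 0.0, 0.0]
ft_force: [0.0, 0.5, -2.5]
grip_width: 0.0233
grasp_force: 59.6
```

Request:
play_rows --steps '[{"offset": [0.001,0,0],"turn": [0,0,0],"claw": 1},{"offset": [0.001,0,0],"turn": [0,0,0],"claw": 1},{"offset": [0,0,0],"turn": [0,0,0],"claw": 1},{"offset": [0,0,0],"turn": [0,0,0],"claw": 1}]'

```text
time: 11.78
ee_pos: [0.4455, -0.3292, 0.0271]
ee_rot: [1.0, 0.025, -0.0, -0.0]
ft_force: [-2.3, -0.1, -1.6]
grip_width: 0.0232
grasp_force: 59.6
```

Request:
play_rows --steps '[{"offset": [0.001,0,0],"turn": [0,0,0],"claw": 1},{"offset": [0,0,0],"turn": [0,0,0],"claw": 1},{"offset": [0,0,0],"turn": [0,0,0],"claw": 1}]'

```text
time: 12.03
ee_pos: [0.4462, -0.3292, 0.0271]
ee_rot: [1.0, 0.025, -0.001, -0.0]
ft_force: [-4.7, -1.0, -0.5]
grip_width: 0.023
grasp_force: 59.8
```

Request:
play_rows --steps '[{"offset": [0.001,0,0],"turn": [0,0,0],"claw": 1},{"offset": [0,0,0],"turn": [0,0,0],"claw": 1},{"offset": [0,0,0],"turn": [0,0,0],"claw": 1}]'

```text
time: 12.28
ee_pos: [0.4467, -0.3292, 0.0271]
ee_rot: [1.0, 0.025, -0.001, -0.0]
ft_force: [-7.6, -0.8, 2.2]
grip_width: 0.023
grasp_force: 60.0
```

Request:
play_rows --steps '[{"offset": [0.001,0,0],"turn": [0,0,0],"claw": 1},{"offset": [0,0,0],"turn": [0,0,0],"claw": 1},{"offset": [0,0,0],"turn": [0,0,0],"claw": 1},{"offset": [0,0,0],"turn": [0,0,0],"claw": 1},{"offset": [0,0,0],"turn": [0,0,0],"claw": 1}]'

```text
time: 12.7
ee_pos: [0.4473, -0.3291, 0.0271]
ee_rot: [1.0, 0.025, -0.002, -0.0]
ft_force: [-9.5, -1.0, 3.7]
grip_width: 0.0233
grasp_force: 60.2
```

```bash
python3 - <<'E'
from h import *
g=get_image("top");s=get_image("side")
A=[cv2.resize(g["image"][175:235,290:350],None,fx=6,fy=6,interpolation=cv2.INTER_CUBIC),cv2.resize(s["image"][230:290,185:255],None,fx=6,fy=6,interpolation=cv2.INTER_CUBIC)]
cv2.imwrite("pics/c5.png",np.hstack(A)[:,:,::-1])
E
```

```text
(no output)
```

View pics/c5.png

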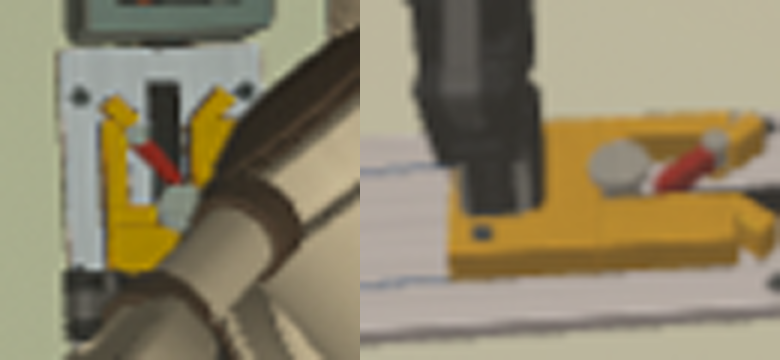

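The latch (crop (158,160)) is shut in front of the pin's head (180,205), and the pin is against the slot's end wall. Next is the tug back.

Request:
play_rows --steps '[{"offset": [-0.001,0,0],"turn": [0,0,0],"claw": 1},{"offset": [-0.001,0,0],"turn": [0,0,0],"claw": 1},{"offset": [-0.001,0,0],"turn": [0,0,0],"claw": 1},{"offset": [-0.001,0,0],"turn": [0,0,0],"claw": 1},{"offset": [-0.001,0,0],"turn": [0,0,0],"claw": 1},{"offset": [-0.001,0,0],"turn": [0,0,0],"claw": 1},{"offset": [-0.001,0,0],"turn": [0,0,0],"claw": 1},{"offset": [-0.001,0,0],"turn": [0,0,0],"claw": 1},{"offset": [0,0,0],"turn": [0,0,0],"claw": 1},{"offset": [0,0,0],"turn": [0,0,0],"claw": 1}]'

```text
time: 13.63
ee_pos: [0.4409, -0.3294, 0.0271]
ee_rot: [1.0, 0.025, 0.0, 0.0]
ft_force: [-1.1, -0.1, -1.9]
grip_width: 0.0226
grasp_force: 59.8
```

Request:
play_rows --steps '[{"offset": [-0.001,0,0],"turn": [0,0,0],"claw": 1},{"offset": [-0.001,0,0],"turn": [0,0,0],"claw": 1},{"offset": [0,0,0],"turn": [0,0,0],"claw": 1},{"offset": [0,0,0],"turn": [0,0,0],"claw": 1}]'

```text
time: 13.97
ee_pos: [0.4395, -0.3295, 0.0272]
ee_rot: [1.0, 0.024, 0.001, 0.0]
ft_force: [5.6, 0.4, -4.9]
grip_width: 0.0231
grasp_force: 59.4
```

Request:
play_rows --steps '[{"offset": [-0.0009,0,0],"turn": [0,0,0],"claw": 1},{"offset": [0,0,0],"turn": [0,0,0],"claw": 1},{"offset": [0,0,0],"turn": [0,0,0],"claw": 1},{"offset": [0,0,0],"turn": [0,0,0],"claw": 1},{"offset": [0,0,0],"turn": [0,0,0],"claw": 1}]'

```text
time: 14.38
ee_pos: [0.439, -0.3295, 0.0272]
ee_rot: [1.0, 0.024, 0.001, 0.0]
ft_force: [7.2, 1.0, -4.6]
grip_width: 0.0234
grasp_force: 59.3
```

Request:
play_rows --steps '[{"offset": [-0.0004,0,0],"turn": [0,0,0],"claw": 1},{"offset": [0,0,0],"turn": [0,0,0],"claw": 1},{"offset": [0,0,0],"turn": [0,0,0],"claw": 1},{"offset": [0,0,0],"turn": [0,0,0],"claw": 1},{"offset": [0,0,0],"turn": [0,0,0],"claw": 1}]'

```text
time: 14.8
ee_pos: [0.4387, -0.3295, 0.0272]
ee_rot: [1.0, 0.024, 0.001, 0.0]
ft_force: [8.1, 0.8, -6.8]
grip_width: 0.0229
grasp_force: 59.2
```

Request:
play_rows --steps '[{"offset": [0.001,0,0],"turn": [0,0,0],"claw": 1},{"offset": [0.001,0,0],"turn": [0,0,0],"claw": 1},{"offset": [0.001,0,0],"turn": [0,0,0],"claw": 1},{"offset": [0.001,0,0],"turn": [0,0,0],"claw": 1},{"offset": [0.0015,0,0],"turn": [0,0,0],"claw": 1},{"offset": [0,0,0.0008],"turn": [0,0,0],"claw": 1},{"offset": [0,0,0.0006],"turn": [0,0,0],"claw": 1},{"offset": [0,0,0],"turn": [0,0,0],"claw": 1},{"offset": [0,0,0],"turn": [0,0,0],"claw": 1}]'

```text
time: 15.55
ee_pos: [0.4428, -0.3294, 0.0258]
ee_rot: [1.0, 0.025, -0.0, -0.0]
ft_force: [-1.2, 1.7, 0.9]
grip_width: 0.0228
grasp_force: 59.9
```

Request:
play_rows --steps '[{"offset": [0,0,0],"turn": [0,0,0],"claw": 0.6},{"offset": [0,0,0],"turn": [0,0,0],"claw": 0.5},{"offset": [0,0,0],"turn": [0,0,0],"claw": 0.3},{"offset": [0,0,0],"turn": [0,0,0],"claw": 0.3},{"offset": [0,0,0],"turn": [0,0,0],"claw": 0.3},{"offset": [0,0,-0.005],"turn": [0,0,0],"claw": 0.3},{"offset": [0,0,-0.015],"turn": [0,0,0],"claw": 0.3},{"offset": [0,0,-0.02],"turn": [0,0,0],"claw": 0.3},{"offset": [0,0,-0.02],"turn": [0,0,0],"claw": 0.3},{"offset": [0,0,-0.02],"turn": [0,0,0],"claw": 0.3},{"offset": [0,0,-0.02],"turn": [0,0,0],"claw": 0.3},{"offset": [-0.02,0,-0.02],"turn": [0,0,0],"claw": 0.3},{"offset": [-0.03,0,-0.01],"turn": [0,0,0],"claw": 0.3},{"offset": [-0.03,0,0],"turn": [0,0,0],"claw": 0.3},{"offset": [-0.02,0,0],"turn": [0,0,0],"claw": 0.3},{"offset": [0,0,0],"turn": [0,0,0],"claw": 0.3},{"offset": [0,0,0],"turn": [0,0,0],"claw": 0.3}]'

```text
time: 16.97
ee_pos: [0.3427, -0.3344, 0.1562]
ee_rot: [1.0, 0.024, 0.0, 0.0]
ft_force: [0.5, -0.6, 1.1]
grip_width: 0.0599
grasp_force: 0.0
```

```bash
python3 - <<'E'
from h import *
g=get_image("top");s=get_image("side")
A=[cv2.resize(g["image"][165:235,290:350],None,fx=6,fy=6,interpolation=cv2.INTER_CUBIC),cv2.resize(s["image"][225:295,185:255],None,fx=6,fy=6,interpolation=cv2.INTER_CUBIC)]
cv2.imwrite("pics/c6.png",np.hstack(A)[:,:,::-1])
hsv=cv2.cvtColor(g["image"],cv2.COLOR_RGB2HSV);m=cv2.inRange(hsv,(15,120,80),(35,255,255));m[:170]=0;m[:,:295]=0;v,u=np.nonzero(m)
print(len(v),cv2.minAreaRect(np.float32(onplane(g,u,v,.022)[:,:2])))
E
```

```text
592 ((0.47691723704338074, -0.3259246349334717), (0.10179989039897919, 0.056178100407123566), 2.4849488735198975)
```

View pics/c6.png

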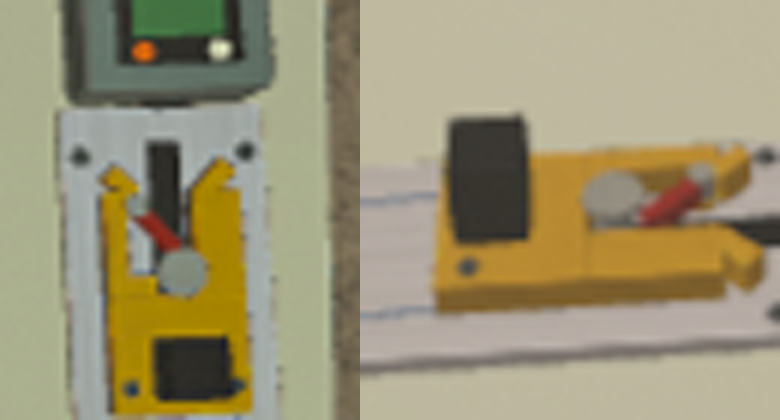

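The hook lies flat and in line with the bed: its yaw is 2.5° and the bed's is 2.8°. The latch at crop (160,230) is shut behind the pin at (182,272), and the gripper is clear.

```bash
python3 -c "
from bench import *
print(job_done())"
```

```text
the job is handed in; nothing more can be done
None
```

The job is handed in, with no verdict returned: the hook is coupled on the pin with the latch shut, was pressed home at about 9.5 N and tugged back at about 8 N (wrist readings), and lies flat and in line with the bed.

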